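Set the document camera to its tape mark and close the cam lever

ROBOT

A 6-joint arm with a two-finger parallel gripper is mounted at the origin on the work surface. World frame = base frame: x ahead of the robot, y to its left, z up, the work surface at z = 0. Lengths are in m, angles in rad, forces in N, time in s.
With the tool pointing down it reaches from about 0.25 to 0.775 m from the base axis. Payload 4 kg.
Tool frame: the origin (TCP) lies on the centre line of the jaws, within the pads' length; the fingertips stand 8 mm ahead of it and the grasp point (between the pads) lies 11 mm behind it (arm.tip_extent is the z of the fingertips in the tool frame, in m); z points along the fingers, y is the direction in which the jaws open and shut (so a half turn about z gives the same grasp; the last joint's range is limited). The gripper opens to 94 mm and grips with 3 to 60 N. Pads are 16 mm wide; open, the fingers measure 119 mm over their backs; the gripper's body (75 mm by 177 mm) begins 78 mm behind the grasp point.
Start: joints at [-1.277, 0.087, 1.371, -0, 1.684, -0.103], TCP at [0.213, -0.507, 0.181] pointing down, gripper open.
Joint ranges: [-3.1, 3.1], [-0.76, 2.03], [0.27, 2.55], [-1.08, 4.22], [0.17, 2.65], [-2.57, 2.57]. Speed limits (rad/s): [2.79, 2.79, 3.14, 3.14, 3.14, 3.14].

INTERFACE

Orientations are given as a rotation vector (axis times angle).
In Python, from plant import arm gives the robot as it stands.
- The arm moves only by the tool jog_arm, never from a script. Its argument "moves" is text: rows parted by semicolons, each of 4 numbers parted by spaces: the shift along the tool's x, y, z in m, then the turn about the tool's z in rad. A call has 1 to 20 rows; each row is the pose to reach, as a shift and turn from the pose measured when the call began, along the tool's axes at that moment; what a row does not reach only later rows make up. A row lasts 1/10 s, in which the tool goes at most 50 mm and 8.59 degrees, less where a joint would pass 70% of its speed; a pose out of reach is approached as far as the arm can. A call with a gripper value outside its range is refused whole. "jaw" is the gripper command: -1 is shut, 1 is fully open, values between are in proportion, set as the call begins (left out, the last holds). The fingers move at their own pace and stop on an object; "squeeze" is the grip in N (left out, the last holds). Time passes only in rows, so rows that repeat a pose let the fingers close. It gives the time, the measured TCP pose, the force and the opening at its end, in the units of the state.
- arm.sense(): the state, without advancing time (a new reading comes with each control period).
- arm.capture(name): name is "scene" or "top" or "wrist"; returns (picture, depth): 384x512x3 uint8, red, green, blue; 384x512 float32, m along the optical axis (not along the pixel's ray), 0 where there is no reading.
- arm.calibration(name): a dict with "fx", "fy", "cx", "cy" (pixels), "R" (3x3) and "t" (3): a world point X has camera coordinates R X + t; the wrist camera has in their place "T_tool_cam" (4x4, takes a point from camera to tool coordinates, whose origin is the TCP and whose axes are the flange's). Camera axes: x right, y down, z forward; pixel columns grow to the right and rows downward; lengths in m; the calibration is good to about 2 mm. The wrist camera is an equidistant fisheye: a pixel r from the principal point sees the ray r / f radians off the axis. A picture is of the moment at which its call begins: read the wrist's pose just before it. calibration takes no time and is no camera call.
- arm.hand_in(): hands the job in, once; it reports no verdict.
The state is a dict: "t": time; "joints": joint angles; "joint_vel": joint speeds; "tau": joint torques, N m; "position": TCP position; "orientation": TCP orientation; "force": force on the tool from outside, world axes, zero at the start; "torque": the same for the moment, N m; "opening": finger opening in m.
Only numpy, scipy, OpenCV 4.12 (cv2) and the standard library are available. Lean on these libraries where they do the work, as an engineer would, in place of code of your own. Each camera call takes 0.05 s, during which the arm holds its last target.

TASK

We want to photograph these pages: with its cam lever still open, lift the camera arm up the column until the top rim of its collar is on the band of dark tape, and while you hold it there squeeze the lever fully shut against the arm. Do not shut the lever anywhere else, never let the arm drop, and leave the things around it alone. Finish while still holding the arm at the tape with the lever shut, and do not let go: the clamp does not carry the arm until I have tightened its nut.

Things in the scene. Friction and masses are not known exactly. Their poses are not given: they have to be found in the camera images.
- stand: Overhead document-camera stand, fixed to the table: grey base board 340 x 250 x 16 mm with a page on it, and a round aluminium column 25 mm in diameter, its top 318 mm above the table. Origin on the column's axis at table height; z up; -x is where the camera arm points when its swing is centred.
- tape: Band of dark tape wound flat round the column, 12 mm wide; origin at the centre of the band, on the column's axis. It is the height mark, 55 to 120 mm above where the collar's top rim stands at the start. The collar slides over it.
- collar_top (a point): Centre of the top rim of the grey clamp collar (44 mm in diameter, 45 mm tall, with a bright rim) that slides on the column, on the column's axis. It is to come level with tape, within half the band's width. 145 mm above the table when the arm is at its lower stop.
- carriage: Collar, camera arm, camera and cam lever together, 0.3 to 0.5 kg. Origin on the column's axis at the collar's underside; z up; the arm points along -x, the lever is on the +y side. The arm is a level bar 18 mm wide (y -9 to +9 mm), 24 mm tall, its centre 22.5 mm above this origin. The collar also swings freely about the column, 0.4 rad either way, so the arm follows a gripper closing off centre.
- bar_grip (a point): The place to grip: centre of the arm bar, 100 mm from the column's axis, half-way up, beside the outer part of the lever; 122.5 mm above the table at the start. Axes as carriage. Pointing down, one finger goes on the plain side of the arm (-y), the other outside the lever (+y): 52 to 63 mm wide over arm and open lever, 30.5 mm when shut.
- lever_tip (a point): Tip of the steel cam lever, half-way up its blade. The blade is 7 mm thick and 20 mm tall, at the height of the arm; its upright pivot is on the carriage at x = -36, y = +18 mm and the tip is 77 mm from the pivot. Shut, it lies along the arm at y = +18 mm (outer face at y = +21.5 mm); open, its tip stands away from the arm to +y.
- lever (a joint): Angle of the cam lever (rad): 0 fully shut along the arm, positive open, 0.3 to 0.45 at the start. Stiff: it moves only when pressed with more than about 12 N near its tip, and stays where it is left. So a light grip (about 8 N, or closing just until both sides are touched) lifts the arm without shutting the lever, and a firm one (30 N or more) shuts it.
- riser (a joint): Height of the arm above its lower stop (m), 0 at the start, up to 0.145. The arm slides down by its weight (3 to 5 N) when it is not held, also with the lever shut.
- mug_center (a point): Glass mug 72 mm across and 85 mm tall, standing beside the stand; the point is half-way up. Leave it.
- pot_center (a point): Dark pot 94 mm across and 105 mm tall with wooden tea spoons in it (175 mm high over all), beside the stand; the point is half-way up. Leave it.
- weight_center (a point): Wooden paperweight bar 24 x 85 x 16 mm lying on the page on the base board, below the camera; point at its centre. Leave it.
- tablet_center (a point): Black tablet computer 125 x 190 x 8 mm lying flat on the table to the right of the stand; point at its centre. Leave it.
- camera_top (a point): Centre of the top face of the black camera (56 mm along the arm, 78 mm wide, 28 mm tall) at the arm's end, 225 mm from the column's axis; no higher than the arm's top.

How it is judged:
By the outcome, as a careful person would: the job done as asked, in the order asked, and still so for the second after the job is handed in, while the arm keeps its last pose, push and grip.
It also fails if it takes over 35 s, if anything falls off the work surface, if the arm or the gripper's body presses on something with over 40 N, if the wrist force passes 120 N, or if a joint passes its speed limit or range.

## Working session

There is one attempt and no reset: what is moved stays moved. The work goes in short steps, Python scripts to look and compute and a tool call to move; the robot and the scene stay as the last step left them, time stands still between calls to the robot, and variables do not carry over. Pictures are saved under pics/ and viewed, and the job is handed in when it is done.

Besides the shell and the picture viewer there is one more tool, called after "Emit:" as name(argument=value, ...), one argument or row to a line, values as JSON. jog_arm: Moves the arm, as the interface text tells. Its arguments: {"type":"object","properties":{"moves":{"type":"string"},"jaw":{"type":"number"},"squeeze":{"type":"number"}},"required":["moves"]}

```bash
ls; mkdir -p pics; python3 - <<'E'
from plant import arm
import cv2,numpy as np
s=arm.sense()
print({k:np.round(v,3) for k,v in s.items()}, arm.tip_extent)
for n in ["scene","top","wrist"]:
    im,d=arm.capture(n); cv2.imwrite(f"pics/{n}0.png",im[:,:,::-1]); np.save(f"pics/{n}0.npy",d)
    print(n,arm.calibration(n))
E
```

```text
pics
{'t': np.float64(0.0), 'joints': array([-1.277,  0.088,  1.372, -0.   ,  1.684, -0.103]), 'joint_vel': array([-0.   ,  0.002, -0.001, -0.   , -0.   ,  0.   ]), 'tau': array([ 2.0000e-03, -3.4018e+01, -3.0242e+01,  7.2000e-02,  3.3000e-02,
       -0.0000e+00]), 'position': array([ 0.212, -0.507,  0.18 ]), 'orientation': array([-3.078, -0.619,  0.   ]), 'force': array([-0.175,  0.13 , -0.172]), 'torque': array([-0.001, -0.047, -0.016]), 'opening': np.float64(0.094)} 0.008
scene {'fx': 428.2782352646885, 'fy': 428.2782352646885, 'cx': 250.1605567235895, 'cy': 197.92257480131096, 'R': array([[-0.33059758,  0.94357009, -0.01951239],
       [ 0.58187856,  0.18750724, -0.79136488],
       [-0.74304952, -0.27297716, -0.61103264]]), 't': array([ 0.20317305, -0.17616451,  1.61589543])}
top {'fx': 425.1775186969027, 'fy': 425.1775186969027, 'cx': 258.706055080892, 'cy': 191.17977624690496, 'R': array([[ 0.012506  , -0.99983681,  0.01303692],
       [-0.98499485, -0.01456265, -0.17196821],
       [ 0.17213   , -0.01069066, -0.98501623]]), 't': array([-0.02254489,  0.57272194,  1.46125827])}
wrist {'fx': 297.3186396354542, 'fy': 297.3186396354542, 'cx': 248.01751120422037, 'cy': 191.97322016457716, 'T_tool_cam': array([[ 7.59132602e-04, -9.61221109e-01, -2.75777814e-01,
         8.18174675e-02],
       [ 9.99998832e-01,  3.63789791e-04,  1.48470714e-03,
         5.41538038e-04],
       [-1.32680669e-03, -2.75778619e-01,  9.61220262e-01,
        -2.03017403e-01],
       [ 0.00000000e+00,  0.00000000e+00,  0.00000000e+00,
         1.00000000e+00]])}
```

View pics/scene0.png

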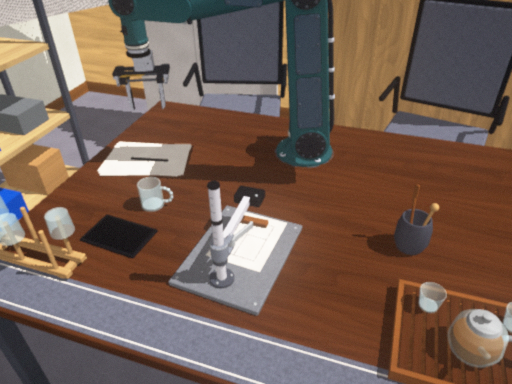

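View pics/top0.png

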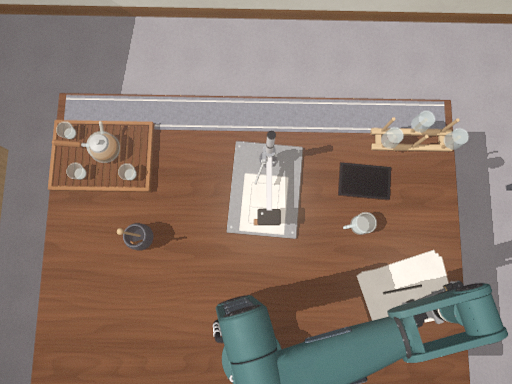

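View pics/wrist0.png

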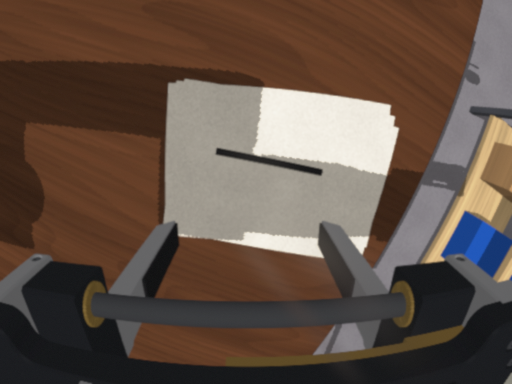

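The scene view shows the stand with its column at about (217,235), the tape at the top near (214,187) and the arm pointing to the camera at (250,195). In the top view the column top is at (271,135), the collar at about (268,155), the open lever at (260,173) and the camera at (268,217). I'll enlarge both.

```bash
python3 - <<'E'
import cv2,numpy as np
a=cv2.imread('pics/scene0.png')[170:310,170:310]; cv2.imwrite('pics/s1.png',cv2.resize(a,(560,560),interpolation=cv2.INTER_NEAREST))
a=cv2.imread('pics/top0.png')[120:240,220:320]; cv2.imwrite('pics/t1.png',cv2.resize(a,(500,600),interpolation=cv2.INTER_NEAREST))
E
```

```text
(no output)
```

View pics/s1.png

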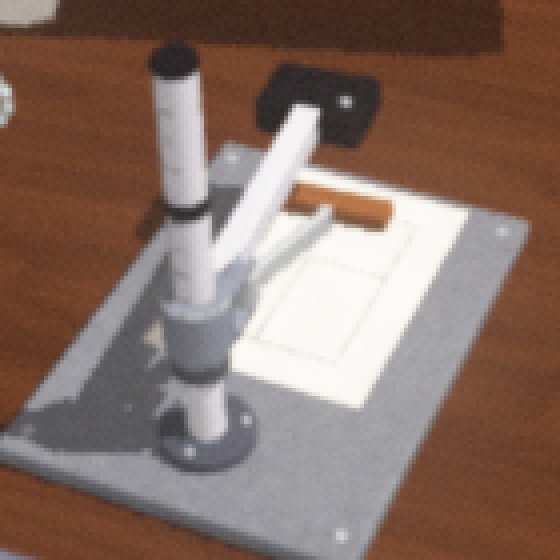

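View pics/t1.png

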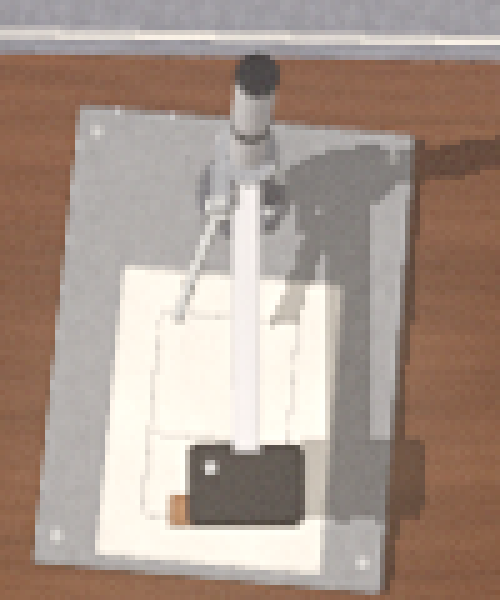

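```bash
cat > h.py <<'E'
import numpy as np
from plant import arm
def ray(n,u,v):
    c=arm.calibration(n);R,t=c['R'],c['t']
    d=R.T@np.array([(u-c['cx'])/c['fx'],(v-c['cy'])/c['fy'],1.]); return -R.T@t,d
def onz(n,u,v,z):
    o,d=ray(n,u,v); return o+d*(z-o[2])/d[2]
def proj(n,X):
    c=arm.calibration(n);p=c['R']@np.asarray(X)+c['t'];return c['fx']*p[0]/p[2]+c['cx'],c['fy']*p[1]/p[2]+c['cy']
def zonaxis(n,u,v,xy,front=0):
    # height on vertical axis where row v matches; front: radius towards camera
    o,d=ray(n,u,v); h=(o[:2]-xy);h/=np.linalg.norm(h); p=xy+front*h
    zs=np.linspace(0,.35,3501); r=np.array([proj(n,[p[0],p[1],z])[1] for z in zs]); return zs[np.argmin(abs(r-v))]
E
python3 - <<'E'
from h import *
T=lambda x,y:(220+x/5-.4,120+y/5-.4)
S=lambda x,y:(170+x/4-.4,170+y/4-.4)
f=lambda a:np.round(a,4)
print('cap top',f(onz('top',*T(258,75),.318)))
print('cap scene',f(onz('scene',*S(175,57),.318)))
for y in(200,250,300,350,400,440):print('bar',f(onz('top',*T((232+262)/2-(y-320)*0,y),.1345)))
print('lever', f(onz('top',*T(216,205),.1325)),f(onz('top',*T(180,320),.1325)))
print('lever tip scene',f(onz('scene',*S(326,207),.1325)))
print('bar scene end top',f(onz('scene',*S(306,106),.1345)))
print('cam', f(onz('top',*T(247,485),.1345)),[f(onz('top',*T(x,y),.1345)[:2]) for x,y in((188,445),(304,445),(188,524),(304,524))])
print('board',[f(onz('top',*T(x,y),.016)[:2]) for x,y in((80,107),(413,135),(36,562),(382,590))])
xy=onz('top',*T(258,75),.318)[:2]
print('base flange scene', f(onz('scene',*S(208,440),.02)))
for nm,(u,v) in dict(tape_t=(190,203),tape_b=(190,219),rim=(190,318)).items():
  print(nm,zonaxis('scene',*S(u,v),xy,.0125 if nm!='rim' else .022))
E
```

```text
cap top [ 0.698 -0.047  0.318]
cap scene [ 0.6988 -0.0473  0.318 ]
bar [ 0.6676 -0.0474  0.1345]
bar [ 0.6328 -0.0477  0.1345]
bar [ 0.5983 -0.048   0.1345]
bar [ 0.5641 -0.0483  0.1345]
bar [ 0.5301 -0.0486  0.1345]
bar [ 0.5032 -0.0488  0.1345]
lever [ 0.6642 -0.0264  0.1325] [ 0.5843 -0.0031  0.1325]
lever tip scene [ 0.5876 -0.0041  0.1325]
bar scene end top [ 0.4936 -0.0515  0.1345]
cam [ 0.4731 -0.049   0.1345] [array([ 0.4993, -0.0095]), array([ 0.5004, -0.0868]), array([ 0.4466, -0.0102]), array([ 0.4477, -0.087 ])]
board [array([0.7665, 0.0729]), array([ 0.749 , -0.1742]), array([0.4292, 0.097 ]), array([ 0.4126, -0.1504])]
base flange scene [ 0.7032 -0.0458  0.02  ]Traceback (most recent call last):
  File "<stdin>", line 16, in <module>
  File "h.py", line 13, in zonaxis
    zs=np.linspace(0,.35,3501); r=np.array([proj(n,[p[0],p[1],z])[1] for z in zs]); return zs[np.argmin(abs(r-v))]
                                            ~~~~^^^^^^^^^^^^^^^^^
  File "h.py", line 9, in proj
    c=arm.calibration(n);p=c['R']@np.asarray(X)+c['t'];return c['fx']*p[0]/p[2]+c['cx'],c['fy']*p[1]/p[2]+c['cy']
ValueError: time passes only in moves, steps and waits
```

```bash
cat > h.py <<'E'
import numpy as np
from plant import arm
C={n:arm.calibration(n) for n in('scene','top','wrist')}
def ray(n,u,v):
    c=C[n];R,t=c['R'],c['t']
    d=R.T@np.array([(u-c['cx'])/c['fx'],(v-c['cy'])/c['fy'],1.]); return -R.T@t,d
def onz(n,u,v,z):
    o,d=ray(n,u,v); return o+d*(z-o[2])/d[2]
def proj(n,X):
    c=C[n];p=c['R']@np.asarray(X)+c['t'];return np.array([c['fx']*p[0]/p[2]+c['cx'],c['fy']*p[1]/p[2]+c['cy']])
def zonaxis(n,v,xy,front=0):
    o,d=ray(n,0,0); h=(o[:2]-xy);h/=np.linalg.norm(h); p=xy+front*h
    zs=np.linspace(0,.35,3501); r=np.array([proj(n,[p[0],p[1],z])[1] for z in zs]); return zs[np.argmin(abs(r-v))]
E
python3 - <<'E'
from h import *
import cv2
xy=np.array([.6985,-.047])
for n,r in(('scene',.0125),('top',.0125)):
  g=cv2.cvtColor(cv2.imread(f'pics/{n}0.png'),cv2.COLOR_BGR2GRAY).astype(np.float32)
  o,d=ray(n,0,0);h=o[:2]-xy;h/=np.linalg.norm(h)
  print(n)
  zs=np.arange(.04,.325,.003)
  out=[]
  s=np.array([-h[1],h[0]])
  for z in zs:
    vals=[]
    for q in(-.004,0,.004):
      rr=np.sqrt(r*r-q*q); p=xy+rr*h+q*s
      u=proj(n,[p[0],p[1],z]); vals.append(cv2.getRectSubPix(g,(1,1),(float(u[0]),float(u[1])))[0,0])
    out.append(np.mean(vals))
  print(' '.join(f'{z*1e3:.0f}:{v:.0f}' for z,v in zip(zs,out)))
E
```

```text
scene
40:193 43:192 46:192 49:193 52:194 55:195 58:194 61:194 64:195 67:193 70:187 73:176 76:153 79:120 82:90 85:83 88:85 91:98 94:111 97:119 100:123 103:125 106:125 109:124 112:123 115:122 118:122 121:122 124:124 127:123 130:128 133:148 136:172 139:179 142:176 145:177 148:184 151:190 154:192 157:194 160:194 163:194 166:193 169:191 172:192 175:193 178:193 181:194 184:193 187:193 190:192 193:194 196:195 199:195 202:195 205:193 208:181 211:139 214:78 217:52 220:63 223:114 226:171 229:191 232:192 235:193 238:193 241:193 244:193 247:191 250:188 253:193 256:193 259:192 262:193 265:193 268:192 271:191 274:191 277:192 280:192 283:193 286:191 289:189 292:191 295:192 298:192 301:192 304:191 307:190 310:163 313:90 316:43 319:41 322:41 325:41
top
40:210 43:208 46:206 49:204 52:204 55:204 58:205 61:207 64:208 67:209 70:211 73:213 76:214 79:216 82:216 85:214 88:210 91:206 94:202 97:200 100:198 103:196 106:194 109:191 112:188 115:186 118:185 121:184 124:183 127:182 130:182 133:182 136:182 139:181 142:179 145:177 148:175 151:172 154:171 157:170 160:168 163:167 166:166 169:167 172:167 175:167 178:167 181:168 184:168 187:168 190:168 193:169 196:170 199:168 202:163 205:151 208:139 211:127 214:117 217:114 220:111 223:115 226:123 229:135 232:147 235:156 238:161 241:164 244:167 247:168 250:168 253:168 256:168 259:168 262:168 265:167 268:167 271:167 274:167 277:167 280:167 283:167 286:167 289:167 292:168 295:169 298:170 301:168 304:159 307:148 310:135 313:121 316:107 319:93 322:82 325:79
```

The column axis is at (0.6985, -0.047), and both views agree. The bar points almost straight along -x (yaw about +0.008). The lever tip is at (0.586, -0.0035), so the lever is open about 0.34 rad. The tape centre is at z ≈ 0.218, which makes the lift about 73 mm, inside the stated 55–120 mm. I'll turn the tool so the wrist camera faces the base and go above the grip point.

Emit:
jog_arm(
  moves="0.028 -0.015 -0.01 -0.145;0.057 -0.031 -0.02 -0.29;0.085 -0.046 -0.03 -0.435;0.114 -0.061 -0.04 -0.58;0.142 -0.077 -0.05 -0.724;0.171 -0.092 -0.06 -0.869;0.199 -0.107 -0.07 -1.014;0.228 -0.122 -0.08 -1.159;0.256 -0.138 -0.08 -1.304;0.284 -0.153 -0.08 -1.449;0.313 -0.168 -0.08 -1.594;0.341 -0.184 -0.08 -1.739;0.37 -0.199 -0.08 -1.884;0.398 -0.214 -0.08 -2.029;0.427 -0.23 -0.08 -2.173;0.455 -0.245 -0.08 -2.318;0.483 -0.26 -0.08 -2.463;0.512 -0.275 -0.08 -2.608;0.54 -0.291 -0.08 -2.753;0.54 -0.291 -0.08 -2.753",
  jaw=1,
  squeeze=8,
)

```text
t: 2.15
position: [0.5992, -0.0268, 0.2593]
orientation: [0.022, -3.139, -0.005]
force: [-1.1, -0.7, 0.1]
opening: 0.0941
```

```bash
python3 - <<'E'
from h import *
import cv2
s=arm.sense();print(np.round(s['position'],4),np.round(s['orientation'],4),np.round(s['joints'],2))
im,d=arm.capture('wrist');cv2.imwrite('pics/w1.png',im[:,:,::-1])
E
```

```text
[ 0.5992 -0.0268  0.2593] [ 0.022  -3.1391 -0.005 ] [-0.14  0.2   1.09  0.    1.85 -1.72]
```

View pics/w1.png

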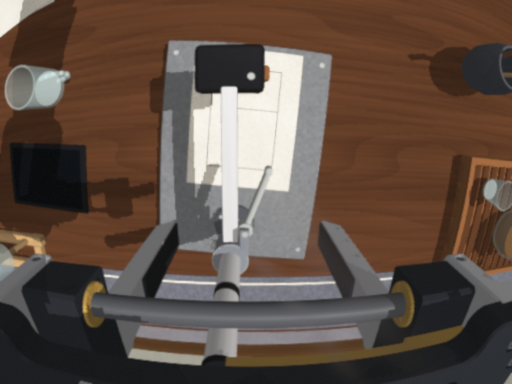

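The wrist view shows the bar from (229,90) to (231,230), the lever pivot at (246,230), the lever tip at (268,170) and the camera at (230,68). I'll convert these to world points.

```bash
cat >> h.py <<'E'
from scipy.spatial.transform import Rotation as Ro
def wz(u,v,z,pos,ori):
    c=C['wrist'];a=np.array([u-c['cx'],v-c['cy']]);r=np.linalg.norm(a);th=r/c['fx']
    d=np.r_[a/r*np.sin(th),np.cos(th)];T=c['T_tool_cam'];W=Ro.from_rotvec(ori).as_matrix()
    o=W@T[:3,3]+pos;d=W@T[:3,:3]@d;return o+d*(z-o[2])/d[2]
E
python3 - <<'E'
from h import *
p=np.array([.5992,-.0268,.2593]);o=np.array([.022,-3.1391,-.005])
for n,u,v,z in(('bar l',222,100,.1345),('bar r',238,100,.1345),('bar l',223,180,.1345),('bar r',238,180,.1345),('tip',268,168,.1325),('tip outer side',267,178,.1325),('piv',246,231,.1325),('cam',230,68,.1345)):print(n,np.round(wz(u,v,z,p,o),4))
E
```

```text
bar l [ 0.5104 -0.0564  0.1345]
bar r [ 0.5104 -0.0389  0.1345]
bar l [ 0.6004 -0.0552  0.1345]
bar r [ 0.6002 -0.0381  0.1345]
tip [ 0.5862 -0.0043  0.1325]
tip outer side [ 0.5978 -0.0051  0.1325]
piv [ 0.6637 -0.0282  0.1325]
cam [ 0.4748 -0.0481  0.1345]
```

Emit:
jog_arm(
  moves="0 -0.003 0.02 0;0 -0.003 0.045 0;0 -0.003 0.07 0;0 -0.003 0.095 0;0 -0.003 0.115 0;0 -0.003 0.13 0;0 -0.003 0.14 0;0 -0.003 0.148 0;0 -0.003 0.148 0",
)

```text
t: 3.1
position: [0.5974, -0.0315, 0.1109]
orientation: [0.014, -3.137, -0.003]
force: [-0.1, -0.5, -0.8]
opening: 0.094
```

```bash
python3 - <<'E'
from h import *
import cv2
s=arm.sense();print(np.round(s['position'],4),np.round(s['orientation'],4),np.round(s['force'],2))
im,d=arm.capture('wrist');cv2.imwrite('pics/w2.png',im[:,:,::-1])
E
```

```text
[ 0.5974 -0.0315  0.1109] [ 1.4100e-02 -3.1375e+00 -3.0000e-03] [-0.14 -0.51 -0.81]
```

View pics/w2.png

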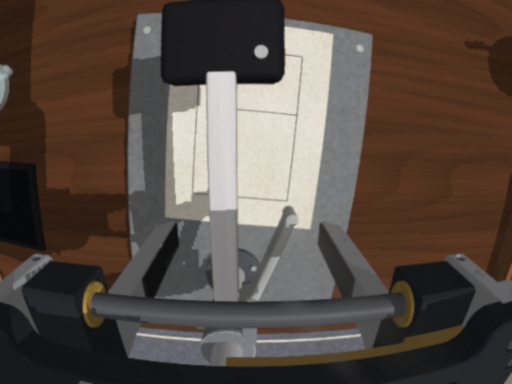

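The fingers straddle the bar and the open lever, one finger on each side. I'll close lightly.

Emit:
jog_arm(
  moves="0 0 0 0;0 0 0 0;0 0 0 0;0 0 0 0;0 0 0 0;0 0 0 0",
  jaw=-1,
  squeeze=8,
)

```text
t: 3.75
position: [0.598, -0.0315, 0.1119]
orientation: [0.015, -3.139, -0.003]
force: [1.2, 0.4, 0.2]
opening: 0.0492
```

```bash
python3 - <<'E'
from h import *
import cv2
s=arm.sense();print(np.round(s['position'],4),np.round(s['orientation'],4),np.round(s['force'],2),s['opening'])
im,d=arm.capture('wrist');cv2.imwrite('pics/w3.png',im[:,:,::-1])
s=arm.sense();print(s['opening'])
E
```

```text
[ 0.598  -0.0315  0.1119] [ 1.470e-02 -3.139e+00 -2.600e-03] [1.23 0.42 0.16] 0.04921990876937973
0.04513990678311067
```

View pics/w3.png

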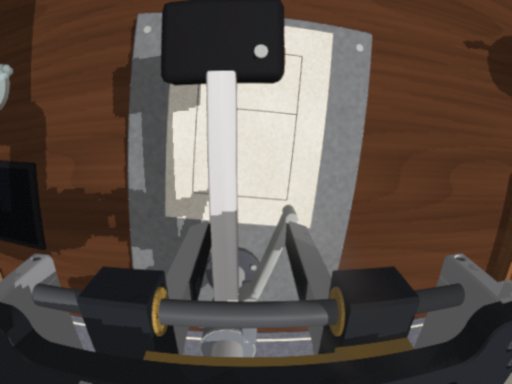

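```bash
python3 - <<'E'
import cv2,numpy as np
a=cv2.imread('pics/w2.png')[180:300,160:340];b=cv2.imread('pics/w3.png')[180:300,160:340]
cv2.imwrite('pics/cmp.png',np.vstack([cv2.resize(x,None,fx=2.5*1.7,fy=2.5,interpolation=cv2.INTER_CUBIC) if 0 else cv2.resize(x,(450,300),interpolation=cv2.INTER_CUBIC) for x in(a,b)]))
E
```

```text
(no output)
```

View pics/cmp.png

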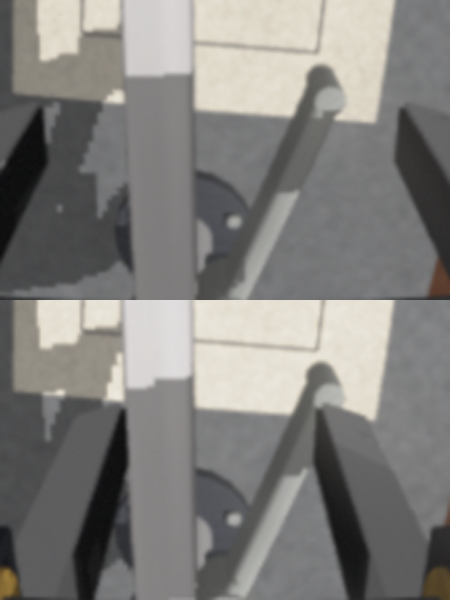

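The lever hasn't moved between the two pictures and the fingers are only just reaching contact, but the opening is still falling. I'll stop the fingers here and check.

Emit:
jog_arm(
  moves="0 0 0 0",
  jaw=-0.03,
  squeeze=8,
)

```text
t: 3.9
position: [0.5979, -0.0314, 0.1117]
orientation: [0.015, -3.139, -0.003]
force: [-0.4, -0.5, 0.4]
opening: 0.0454
```

```bash
python3 - <<'E'
from h import *
import cv2
s=arm.sense();print(np.round(s['position'],4),np.round(s['orientation'],4),np.round(s['force'],2),s['opening'])
im,d=arm.capture('wrist');cv2.imwrite('pics/w4.png',im[:,:,::-1])
s=arm.sense();print(s['opening'])
a=cv2.imread('pics/w2.png')[180:300,160:340];b=cv2.imread('pics/w4.png')[180:300,160:340]
cv2.imwrite('pics/cmp2.png',np.vstack([cv2.resize(x,(450,300),interpolation=cv2.INTER_CUBIC) for x in(a,b)]))
E
```

```text
[ 0.5979 -0.0314  0.1117] [ 1.4700e-02 -3.1387e+00 -2.6000e-03] [-0.35 -0.51  0.36] 0.045443296087573186
0.04546874976540579
```

View pics/cmp2.png

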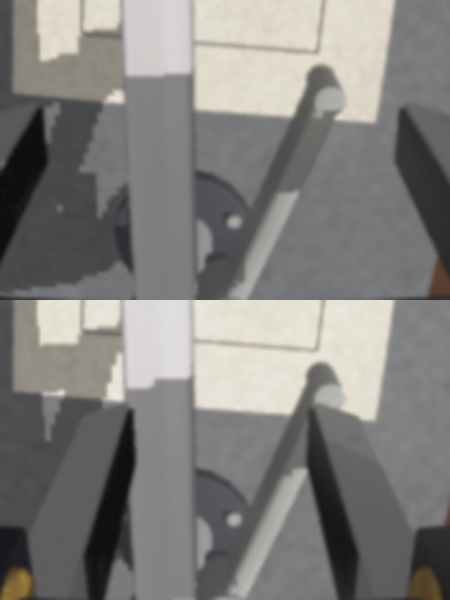

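```bash
cat >> h.py <<'E'
def wp(X,pos,ori):
    c=C['wrist'];T=c['T_tool_cam'];W=Ro.from_rotvec(ori).as_matrix()
    q=T[:3,:3].T@(W.T@(np.asarray(X)-pos)-T[:3,3]);r=np.hypot(q[0],q[1]);th=np.arctan2(r,q[2]);return np.array([c['cx'],c['cy']])+c['fx']*th*q[:2]/r
E
python3 - <<'E'
from h import *
p=np.array([.5979,-.0314,.1117]);o=np.array([.0147,-3.1387,-.0026]);W=Ro.from_rotvec(o).as_matrix()
cr=lambda u:np.round((u-[160,180])*2.5+[0,300])
for tz in(.008,-.011,-.025,-.05):
  for ty in(-.0227,.0227):
    X=p+W@np.array([.008,ty,tz]); print(tz,ty,np.round(X,4),cr(wp(X,p,o)))
for X in((.59,-.056,.1345),(.59,-.056,.1105),(.59,-.038,.1345),(.57,-.056,.1345),(.606,-.056,.1345)): print(X,cr(wp(X,p,o)))
print('tip',wz(160+329/2.5,180+95/2.5,.1325,p,o), wz(160+329/2.5,180+95/2.5,.1125,p,o))
for v in (0,80,160):print('barL',wz(160+126/2.5,180+v/2.5,.1345,p,o),'barR',wz(160+193/2.5,180+v/2.5,.1345,p,o))
E
```

```text
0.008 -0.0227 [ 0.5901 -0.0542  0.1037] [145. 363.]
0.008 0.0227 [ 0.5897 -0.0088  0.1038] [296. 363.]
-0.011 -0.0227 [ 0.5901 -0.0542  0.1227] [139. 385.]
-0.011 0.0227 [ 0.5897 -0.0088  0.1228] [303. 385.]
-0.025 -0.0227 [ 0.5902 -0.0542  0.1367] [133. 404.]
-0.025 0.0227 [ 0.5898 -0.0088  0.1368] [308. 404.]
-0.05 -0.0227 [ 0.5903 -0.0543  0.1617] [121. 444.]
-0.05 0.0227 [ 0.5898 -0.0089  0.1618] [320. 444.]
(0.59, -0.056, 0.1345) [127. 400.]
(0.59, -0.056, 0.1105) [137. 370.]
(0.59, -0.038, 0.1345) [196. 401.]
(0.57, -0.056, 0.1345) [125. 326.]
(0.606, -0.056, 0.1345) [129. 455.]
tip [ 0.58892016 -0.00287849  0.1325    ] [5.96546565e-01 3.67647575e-04 1.12500000e-01]
barL [ 0.56317362 -0.05555692  0.1345    ] barR [ 0.5630431  -0.03870772  0.1345    ]
barL [ 0.5844835  -0.05610786  0.1345    ] barR [ 0.58424312 -0.0387114   0.1345    ]
barL [ 0.60752686 -0.05690185  0.1345    ] barR [ 0.6071567  -0.03877171  0.1345    ]
```

The lever hasn't moved, yet the opening (45 mm) is smaller than bar plus lever. The finger ends project as if they were at z ≈ 0.136, just above the bar. I'll check with depth and the scene camera before going on.

```bash
python3 - <<'E'
from h import *
import cv2
s=arm.sense();p,o=s['position'],s['orientation'];print(p,s['opening'])
im,d=arm.capture('wrist');np.save('pics/w5.npy',d);cv2.imwrite('pics/w5.png',im[:,:,::-1])
T=C['wrist']['T_tool_cam']
def pt(u,v):
    c=C['wrist'];a=np.array([u-c['cx'],v-c['cy']]);r=np.linalg.norm(a);th=r/c['fx']
    q=np.r_[a/r*np.tan(th),1]*d[int(v),int(u)];return T[:3,:3]@q+T[:3,3]
for cu,cv in((60,150),(75,160),(100,125),(105,115),(110,150),(115,115),(118,130),(160,60),(160,120),(330,120),(350,125),(370,150),(328,96)):
    u,v=160+cu/2.5,180+cv/2.5;print((cu,cv),im[int(v),int(u)],np.round(d[int(v),int(u)],3),np.round(pt(u,v),4))
im,d2=arm.capture('scene');np.save('pics/s5.npy',d2);a=im[140:290,170:320,::-1];cv2.imwrite('pics/s5.png',cv2.resize(a,(600,600),interpolation=cv2.INTER_CUBIC))
E
```

```text
[ 0.59794588 -0.0314591   0.11177402] 0.04546874976540579
(60, 150) [77 77 78] 0.325 [-0.0627 -0.0721  0.0947]
(75, 160) [93 93 94] 0.158 [ 0.0083 -0.0316 -0.0593]
(100, 125) [94 94 95] 0.177 [ 0.0081 -0.0291 -0.0393]
(105, 115) [95 94 95] 0.183 [ 0.0081 -0.0288 -0.033 ]
(110, 150) [90 89 91] 0.165 [ 0.0076 -0.0249 -0.0523]
(115, 115) [95 94 95] 0.184 [ 0.0077 -0.0265 -0.032 ]
(118, 130) [85 85 86] 0.175 [ 0.008  -0.0244 -0.0419]
(160, 60) [219 216 216] 0.19 [ 0.0192 -0.0156 -0.0226]
(160, 120) [137 135 134] 0.195 [ 0.0022 -0.016  -0.022 ]
(330, 120) [115 115 114] 0.18 [ 0.0083  0.0268 -0.0364]
(350, 125) [116 116 115] 0.177 [ 0.0081  0.0313 -0.0393]
(370, 150) [114 113 113] 0.162 [ 0.0087  0.0333 -0.0549]
(328, 96) [180 181 177] 0.195 [ 0.0084  0.0284 -0.0206]
```

View pics/s5.png

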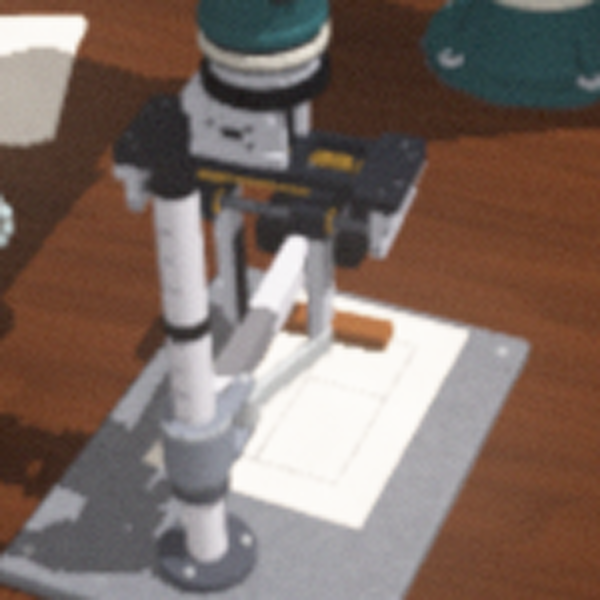

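```bash
python3 - <<'E'
from h import *
import cv2
d=np.load('pics/w5.npy');T=C['wrist']['T_tool_cam'];c=C['wrist']
for u in(200,204,208,288,292,296):
  for v in range(214,234,2):
    a=np.array([u-c['cx'],v-c['cy']]);r=np.linalg.norm(a);th=r/c['fx']
    q=np.r_[a/r*np.tan(th),1]*d[v,u];X=T[:3,:3]@q+T[:3,3]
    print((u,v),np.round(X,3),end=' ')
  print()
E
```

```text
(200, 214) [-0.032 -0.052  0.096] (200, 216) [-0.034 -0.052  0.095] (200, 218) [-0.036 -0.052  0.095] (200, 220) [-0.039 -0.053  0.096] (200, 222) [-0.041 -0.053  0.096] (200, 224) [ 0.008 -0.031 -0.03 ] (200, 226) [ 0.008 -0.03  -0.033] (200, 228) [ 0.008 -0.03  -0.036] (200, 230) [ 0.008 -0.029 -0.039] (200, 232) [ 0.008 -0.029 -0.042] 
(204, 214) [-0.032 -0.048  0.096] (204, 216) [-0.034 -0.048  0.096] (204, 218) [-0.036 -0.048  0.096] (204, 220) [-0.039 -0.048  0.096] (204, 222) [-0.041 -0.048  0.096] (204, 224) [ 0.008 -0.028 -0.029] (204, 226) [ 0.008 -0.028 -0.033] (204, 228) [ 0.008 -0.027 -0.036] (204, 230) [ 0.008 -0.027 -0.04 ] (204, 232) [ 0.008 -0.026 -0.042] 
(208, 214) [-0.032 -0.043  0.096] (208, 216) [-0.033 -0.043  0.094] (208, 218) [-0.036 -0.043  0.095] (208, 220) [-0.038 -0.044  0.095] (208, 222) [ 0.008 -0.026 -0.027] (208, 224) [ 0.008 -0.025 -0.03 ] (208, 226) [ 0.008 -0.025 -0.033] (208, 228) [ 0.008 -0.025 -0.035] (208, 230) [ 0.008 -0.024 -0.038] (208, 232) [ 0.006 -0.025 -0.037] 
(288, 214) [ 0.011  0.026 -0.02 ] (288, 216) [ 0.01   0.026 -0.021] (288, 218
[... 244 characters left out ...]
006  0.024 -0.038] 
(292, 214) [ 0.012  0.029 -0.022] (292, 216) [ 0.01   0.029 -0.02 ] (292, 218) [ 0.079 -0.    -0.203] (292, 220) [ 0.007  0.029 -0.021] (292, 222) [ 0.006  0.029 -0.02 ] (292, 224) [ 0.008  0.028 -0.03 ] (292, 226) [ 0.009  0.027 -0.034] (292, 228) [ 0.008  0.027 -0.036] (292, 230) [ 0.008  0.027 -0.038] (292, 232) [ 0.008  0.026 -0.042] 
(296, 214) [ 0.011  0.032 -0.019] (296, 216) [ 0.01   0.032 -0.02 ] (296, 218) [ 0.009  0.032 -0.02 ] (296, 220) [ 0.007  0.032 -0.02 ] (296, 222) [ 0.006  0.032 -0.021] (296, 224) [ 0.008  0.03  -0.029] (296, 226) [ 0.008  0.03  -0.033] (296, 228) [ 0.008  0.029 -0.036] (296, 230) [ 0.008  0.029 -0.04 ] (296, 232) [ 0.008  0.028 -0.042]
```

```bash
python3 - <<'E'
from h import *
for z in(.139,.104):
  for X in((.598,-.0087,z),(.606,-.0087+.0125,z)): print(z,(proj('scene',X)-[170,140])*4)
E
```

```text
0.139 [312.07569805 326.34130507]
0.139 [326.51997063 338.26704549]
0.104 [313.29433341 367.25091928]
0.104 [327.46839815 379.2926698 ]
```

Confirmed in two views: the real fingertips sit at tool z ≈ -0.027, not +0.008, so they closed in the air above the bar. Nothing was touched. I'll open again and go 35 mm lower.

Emit:
jog_arm(
  moves="0 0 -0.003 0;0 0.001 -0.003 0;0 0.002 -0.003 0;0 0.002 -0.003 0;0 0.002 -0.003 0;0 0.002 -0.003 0;0 0.002 -0.003 0;0 0.002 -0.003 0",
  jaw=1,
)

```text
t: 4.85
position: [0.5979, -0.0295, 0.1147]
orientation: [0.015, -3.139, -0.003]
force: [-0.2, 0.7, 0.3]
opening: 0.0938
```

Emit:
jog_arm(
  moves="0 0 0.007 0;0 0 0.015 0;0 0 0.023 0;0 0 0.031 0;0 0 0.038 0;0 0 0.038 0",
)

```text
t: 5.45
position: [0.5967, -0.0293, 0.0748]
orientation: [0.015, -3.136, -0.003]
force: [0.6, -0.3, -0.3]
opening: 0.0942
```

```bash
python3 - <<'E'
from h import *
import cv2
s=arm.sense();print(np.round(s['position'],4),np.round(s['orientation'],4),np.round(s['force'],2),s['opening'])
im,d=arm.capture('wrist');cv2.imwrite('pics/w6.png',im[:,:,::-1]);np.save('pics/w6.npy',d)
im,d=arm.capture('scene');cv2.imwrite('pics/s6.png',cv2.resize(im[140:290,170:320,::-1],(600,600),interpolation=cv2.INTER_CUBIC))
E
```

```text
[ 0.5967 -0.0293  0.0748] [ 0.0146 -3.1355 -0.0033] [ 0.58 -0.3  -0.28] 0.09419762258008056
```

View pics/w6.png

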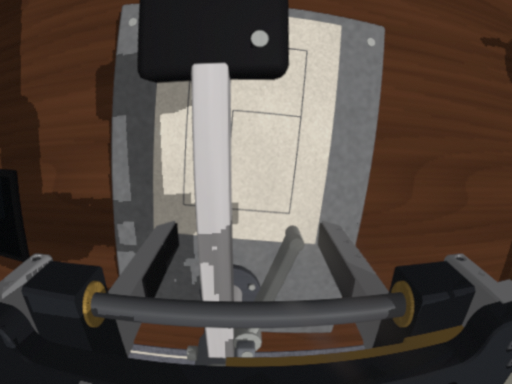

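View pics/s6.png

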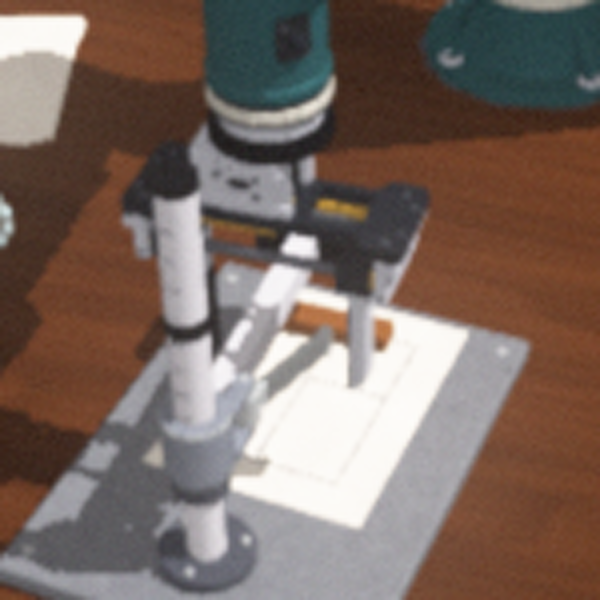

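The fingers now hang on both sides of the bar and lever, with the tips just below the bar. I'll close in stages.

Emit:
jog_arm(
  moves="0 0 -0.001 0;0 0 -0.001 0;0 0 -0.001 0;0 0 -0.001 0;0 0 -0.001 0;0 0 -0.001 0",
  jaw=0.25,
  squeeze=8,
)

```text
t: 6.15
position: [0.5977, -0.0293, 0.0775]
orientation: [0.015, -3.138, -0.003]
force: [-0.1, 0.9, -0.5]
opening: 0.0588
```

Emit:
jog_arm(
  moves="0 0 0 0;0 0 0 0;0 0 0 0",
  jaw=-1,
  squeeze=8,
)

```text
t: 6.45
position: [0.5977, -0.0294, 0.0775]
orientation: [0.015, -3.138, -0.003]
force: [0.1, 0.3, -0.1]
opening: 0.0579
```

```bash
python3 - <<'E'
from h import *
import cv2
s=arm.sense();print(s['t'],np.round(s['position'],4),np.round(s['orientation'],4),np.round(s['force'],2),s['opening'])
im,d=arm.capture('wrist');cv2.imwrite('pics/w7.png',im[:,:,::-1]);np.save('pics/w7.npy',d)
s=arm.sense();print(s['opening'])
E
```

```text
6.45 [ 0.5977 -0.0294  0.0775] [ 1.4600e-02 -3.1383e+00 -2.9000e-03] [ 0.12  0.33 -0.06] 0.05793979415176724
0.05767439711607762
```

View pics/w7.png

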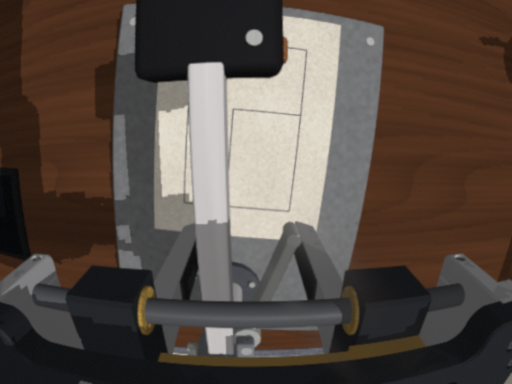

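The lever finger is touching and the arm is being swung gently towards the other finger. The opening is 57.7 mm and still settling. I'll let it settle.

Emit:
jog_arm(
  moves="0 0 0 0;0 0 0 0;0 0 0 0;0 0 0 0",
)

```text
t: 6.9
position: [0.5977, -0.0293, 0.0775]
orientation: [0.015, -3.138, -0.003]
force: [0.9, 0.1, 0.6]
opening: 0.0578
```

```bash
python3 - <<'E'
from h import *
import cv2
s=arm.sense();print(s['t'],np.round(s['position'],4),np.round(s['orientation'],4),np.round(s['force'],2),s['opening'])
im,d=arm.capture('wrist');cv2.imwrite('pics/w8.png',im[:,:,::-1]);np.save('pics/w8.npy',d)
s=arm.sense();print(s['opening'])
a=cv2.imread('pics/w7.png')[180:300,160:340];b=cv2.imread('pics/w8.png')[180:300,160:340]
cv2.imwrite('pics/cmp3.png',np.vstack([cv2.resize(x,(450,300),interpolation=cv2.INTER_CUBIC) for x in(a,b)]))
E
```

```text
6.9 [ 0.5977 -0.0293  0.0775] [ 1.4600e-02 -3.1382e+00 -2.9000e-03] [0.9  0.07 0.64] 0.05783385036880921
0.057978705985411896
```

View pics/cmp3.png

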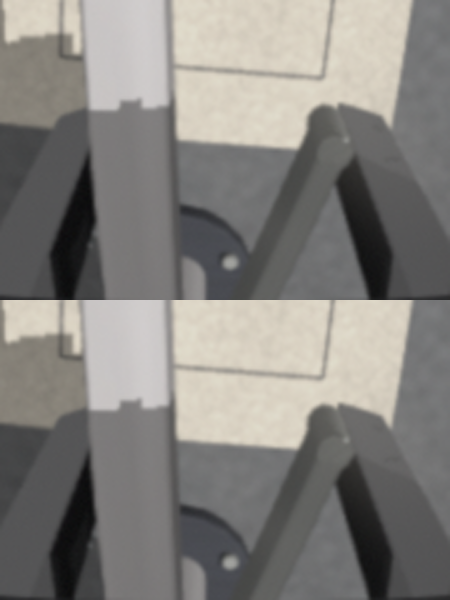

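The grip is steady at 57.8 mm on the bar and the lever tip, and the lever is unmoved. Now a short test lift.

Emit:
jog_arm(
  moves="0 0 -0.002 0;0 0 -0.005 0;0 0 -0.009 0;0 0 -0.013 0;0 0 -0.017 0;0 0 -0.02 0;0 0 -0.02 0",
)

```text
t: 7.65
position: [0.5978, -0.0294, 0.0981]
orientation: [0.015, -3.139, -0.003]
force: [2.2, 0.3, -3.2]
opening: 0.0577
```

```bash
python3 - <<'E'
from h import *
import cv2
s=arm.sense();print(s['t'],np.round(s['position'],4),np.round(s['orientation'],4),np.round(s['force'],2),s['opening'])
im,d=arm.capture('wrist');cv2.imwrite('pics/w9.png',im[:,:,::-1]);np.save('pics/w9.npy',d)
im,d=arm.capture('scene');cv2.imwrite('pics/s9f.png',im[:,:,::-1])
cv2.imwrite('pics/s9.png',cv2.resize(im[140:290,170:320,::-1],(600,600),interpolation=cv2.INTER_CUBIC))
a=cv2.imread('pics/w8.png')[180:300,160:340];b=cv2.imread('pics/w9.png')[180:300,160:340]
cv2.imwrite('pics/cmp4.png',np.vstack([cv2.resize(x,(450,300),interpolation=cv2.INTER_CUBIC) for x in(a,b)]))
E
```

```text
7.65 [ 0.5978 -0.0294  0.0981] [ 1.4500e-02 -3.1386e+00 -2.8000e-03] [ 2.2   0.26 -3.2 ] 0.057687535462910756
```

View pics/cmp4.png

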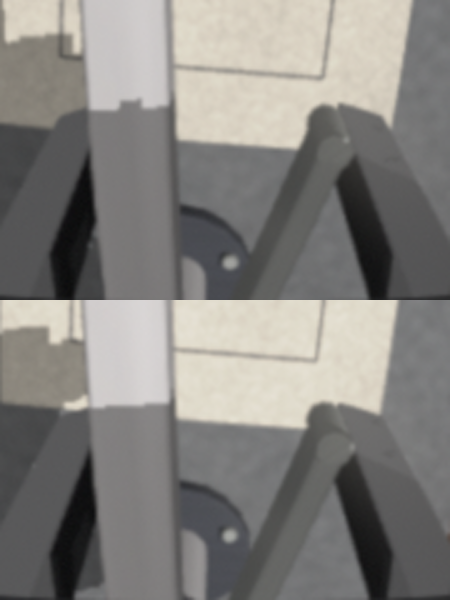

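View pics/s9.png

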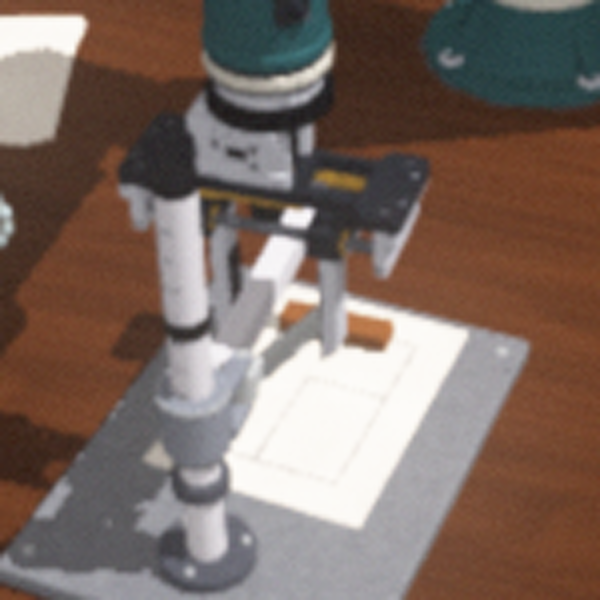

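The carriage lifts (about 3.3 N on the wrist, collar clear of its stop) and the lever stays open. I'll lift most of the way.

Emit:
jog_arm(
  moves="0 0 -0.002 0;0 0 -0.005 0;0 0 -0.009 0;0 0 -0.014 0;0 0 -0.019 0;0 0 -0.024 0;0 0 -0.029 0;0 0 -0.034 0;0 0 -0.038 0;0 0 -0.041 0;0 0 -0.042 0;0 0 -0.042 0",
)

```text
t: 8.95
position: [0.5978, -0.0295, 0.1399]
orientation: [0.015, -3.138, -0.003]
force: [2.6, 0.1, -3.5]
opening: 0.0578
```

```bash
cat > prof.py <<'E'
from h import *
import cv2,sys
def prof(files,n='scene',lo=.08,hi=.24,r=.0125):
  xy=np.array([.6985,-.047]);o,d=ray(n,0,0);h=o[:2]-xy;h/=np.linalg.norm(h);s=np.array([-h[1],h[0]])
  zs=np.arange(lo,hi,.002)
  for f in files:
    g=cv2.cvtColor(cv2.imread(f),cv2.COLOR_BGR2GRAY).astype(np.float32);out=[]
    for z in zs:
      v=[]
      for q in(-.004,0,.004):
        p=xy+np.sqrt(r*r-q*q)*h+q*s;u=proj(n,[p[0],p[1],z]);v.append(cv2.getRectSubPix(g,(1,1),(float(u[0]),float(u[1])))[0,0])
      out.append(np.mean(v))
    print(f,' '.join(f'{z*1e3:.0f}:{v:.0f}' for z,v in zip(zs,out)))
E
python3 - <<'E'
from prof import *
s=arm.sense();print(s['t'],np.round(s['position'],4),np.round(s['orientation'],4),np.round(s['force'],2),s['opening'])
im,d=arm.capture('scene');cv2.imwrite('pics/s10f.png',im[:,:,::-1])
cv2.imwrite('pics/s10.png',cv2.resize(im[180:280,190:290,::-1],(600,600),interpolation=cv2.INTER_CUBIC))
im,d=arm.capture('wrist');cv2.imwrite('pics/w10.png',im[:,:,::-1])
prof(['pics/scene0.png','pics/s9f.png','pics/s10f.png'])
E
```

```text
8.95 [ 0.5978 -0.0295  0.1399] [ 1.4600e-02 -3.1383e+00 -2.7000e-03] [ 2.59  0.08 -3.47] 0.057836967928779605
pics/scene0.png 80:107 82:90 84:84 86:83 88:85 90:93 92:103 94:111 96:117 98:121 100:123 102:124 104:125 106:125 108:124 110:123 112:123 114:122 116:121 118:122 120:122 122:123 124:124 126:123 128:124 130:128 132:140 134:156 136:172 138:178 140:179 142:176 144:176 146:178 148:184 150:188 152:191 154:192 156:193 158:194 160:194 162:194 164:194 166:193 168:192 170:192 172:192 174:193 176:193 178:193 180:194 182:194 184:193 186:193 188:193 190:192 192:193 194:194 196:195 198:195 200:194 202:195 204:194 206:191 208:181 210:156 212:119 214:78 216:57 218:52 220:63 222:94 224:136 226:171 228:187 230:192 232:192 234:193 236:193 238:193
pics/s9f.png 80:110 82:93 84:88 86:90 88:95 90:102 92:112 94:131 96:154 98:177 100:189 102:190 104:182 106:170 108:153 110:136 112:123 114:122 116:125 118:126 120:127 122:127 124:127 126:126 128:126 130:126 132:126 134:125 136:124 138:124 140:125 142:125 144:125 146:125 148:125 150:130 152:143 154:161 156:175 158:180 160:178 162:176 164:178 166:182 168
[... 214 characters left out ...]
5 224:138 226:174 228:191 230:196 232:196 234:196 236:196 238:196
pics/s10f.png 80:110 82:93 84:88 86:89 88:94 90:102 92:113 94:131 96:155 98:178 100:190 102:195 104:196 106:196 108:196 110:195 112:195 114:195 116:195 118:196 120:196 122:196 124:196 126:196 128:196 130:195 132:194 134:195 136:196 138:197 140:195 142:190 144:185 146:178 148:167 150:152 152:133 154:123 156:120 158:124 160:126 162:127 164:127 166:127 168:126 170:126 172:126 174:125 176:124 178:123 180:122 182:123 184:124 186:125 188:126 190:125 192:129 194:140 196:158 198:171 200:177 202:174 204:173 206:172 208:167 210:149 212:118 214:80 216:61 218:56 220:65 222:96 224:138 226:174 228:189 230:193 232:195 234:195 236:195 238:195
```

View pics/s10.png

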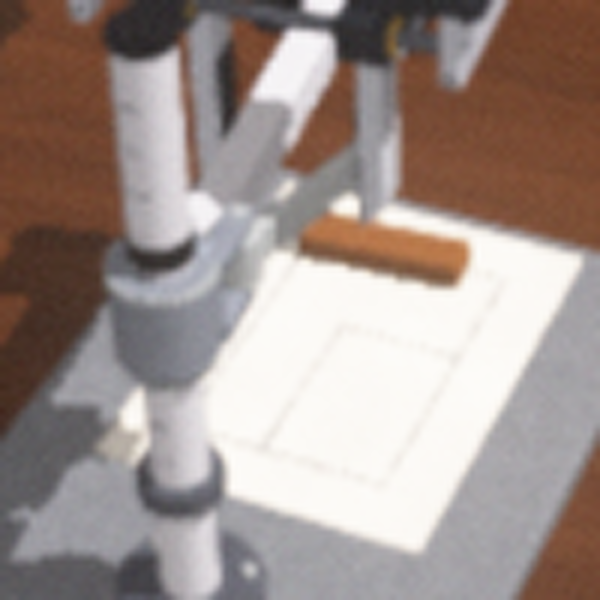

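View pics/w10.png

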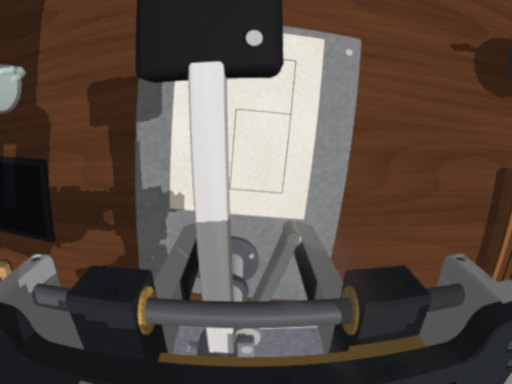

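The front rim edge has risen 61.8 mm in the image, against 62.4 mm at the TCP, so there is no slip. The rim is at about 207 mm and the tape spans 212–224 mm, with its centre at 218, so 11 mm remains.

Emit:
jog_arm(
  moves="0 0 -0.002 0;0 0 -0.004 0;0 0 -0.006 0;0 0 -0.008 0;0 0 -0.01 0;0 0 -0.011 0;0 0 -0.011 0",
)

```text
t: 9.75
position: [0.5978, -0.0295, 0.1511]
orientation: [0.015, -3.138, -0.003]
force: [2.0, 0.0, -3.9]
opening: 0.0582
```

```bash
python3 - <<'E'
from prof import *
s=arm.sense();print(s['t'],np.round(s['position'],4),np.round(s['orientation'],4),np.round(s['force'],2),s['opening'])
im,d=arm.capture('scene');cv2.imwrite('pics/s11f.png',im[:,:,::-1])
cv2.imwrite('pics/s11.png',cv2.resize(im[180:280,190:290,::-1],(600,600),interpolation=cv2.INTER_CUBIC))
im,d=arm.capture('top');cv2.imwrite('pics/t11f.png',im[:,:,::-1])
im,d=arm.capture('wrist');cv2.imwrite('pics/w11.png',im[:,:,::-1])
prof(['pics/s10f.png','pics/s11f.png'],lo=.18)
E
```

```text
9.75 [ 0.5978 -0.0295  0.1511] [ 1.4500e-02 -3.1384e+00 -2.7000e-03] [ 1.95  0.03 -3.93] 0.058172174377825764
pics/s10f.png 180:122 182:123 184:124 186:125 188:126 190:125 192:129 194:140 196:158 198:171 200:177 202:174 204:173 206:172 208:167 210:149 212:118 214:80 216:61 218:56 220:65 222:96 224:138 226:174 228:189 230:193 232:195 234:195 236:195 238:195
pics/s11f.png 180:126 182:126 184:125 186:124 188:124 190:125 192:124 194:123 196:124 198:124 200:124 202:125 204:131 206:144 208:163 210:174 212:177 214:172 216:158 218:133 220:100 222:106 224:140 226:174 228:189 230:194 232:195 234:195 236:195 238:196
```

View pics/s11.png

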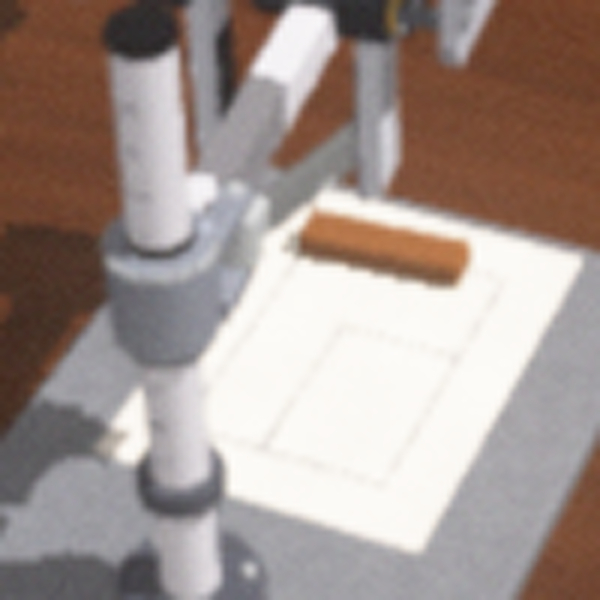

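View pics/w11.png

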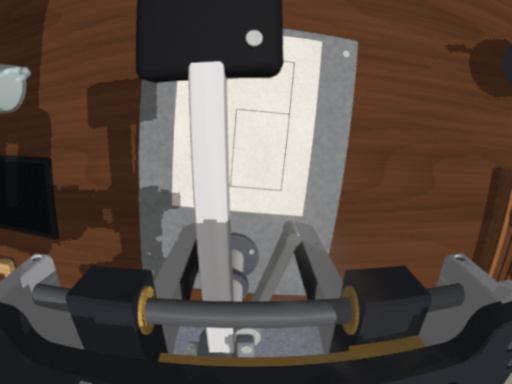

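The rim is now at about 218.3 mm against a tape centre of about 217.8 mm. In the picture a half-width dark band (about 5 mm) shows above the rim, and the lever is still open. Next I'll squeeze firmly, sidestepping -y as the jaws close so the arm keeps its heading.

Emit:
jog_arm(
  moves="0 -0.002 0 0;0 -0.004 0 0;0 -0.007 0 0;0 -0.01 0 0;0 -0.012 0 0;0 -0.013 0 0;0 -0.013 0 0;0 -0.013 0 0",
  jaw=-1,
  squeeze=38,
)

```text
t: 10.7
position: [0.5957, -0.0408, 0.1501]
orientation: [0.018, -3.133, -0.008]
force: [-4.3, 3.8, -2.2]
opening: 0.0292
```

```bash
python3 - <<'E'
from prof import *
s=arm.sense();print(s['t'],np.round(s['position'],4),np.round(s['orientation'],4),np.round(s['force'],2),s['opening'])
im,d=arm.capture('scene');cv2.imwrite('pics/s12f.png',im[:,:,::-1])
cv2.imwrite('pics/s12.png',cv2.resize(im[180:280,190:290,::-1],(600,600),interpolation=cv2.INTER_CUBIC))
im,d=arm.capture('wrist');cv2.imwrite('pics/w12.png',im[:,:,::-1])
prof(['pics/s11f.png','pics/s12f.png'],lo=.19)
print(arm.sense()['opening'])
E
```

```text
10.7 [ 0.5957 -0.0408  0.1501] [ 0.0177 -3.1329 -0.0078] [-4.29  3.76 -2.22] 0.029232243073009378
pics/s11f.png 190:125 192:124 194:123 196:124 198:124 200:124 202:125 204:131 206:144 208:163 210:174 212:177 214:172 216:158 218:133 220:100 222:106 224:140 226:174 228:189 230:194 232:195 234:195 236:195 238:196
pics/s12f.png 190:124 192:123 194:123 196:122 198:124 200:126 202:131 204:144 206:160 208:172 210:176 212:172 214:160 216:135 218:103 220:81 222:99 224:137 226:172 228:189 230:195 232:195 234:195 236:196 238:196
0.02915284938766706
```

View pics/w12.png

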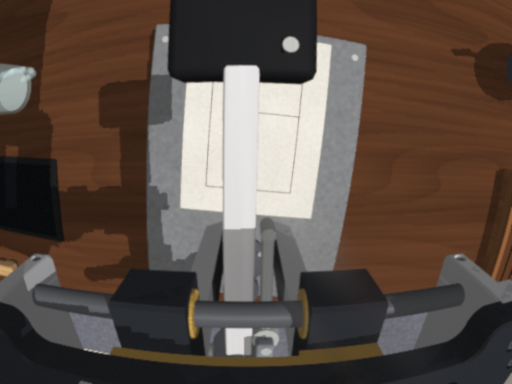

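View pics/s12.png

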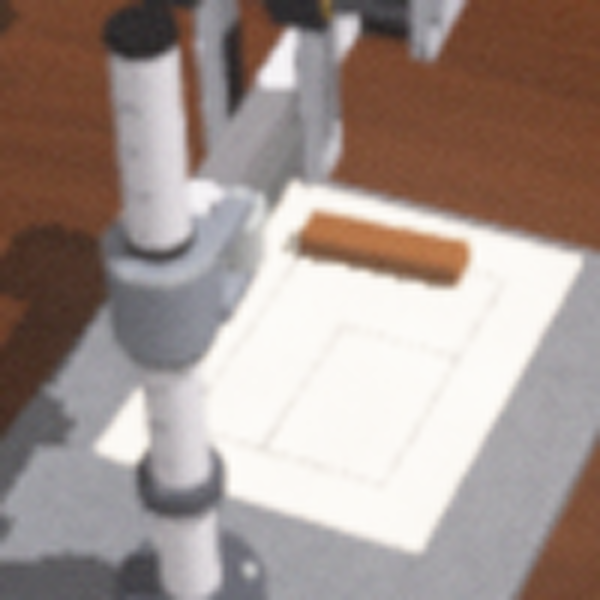

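The lever now lies parallel along the arm and the opening is 29.2 mm. The rim dipped about 2 mm but is still inside the band. I'll lift it back 1.5 mm and hold to check it is steady.

Emit:
jog_arm(
  moves="0 0 -0.001 0;0 0 -0.0015 0;0 0 -0.0015 0;0 0 -0.0015 0;0 0 -0.0015 0;0 0 -0.0015 0;0 0 -0.0015 0;0 0 -0.0015 0",
)

```text
t: 11.6
position: [0.5957, -0.0406, 0.1515]
orientation: [0.018, -3.133, -0.008]
force: [0.2, 3.0, -4.1]
opening: 0.0287
```

```bash
python3 - <<'E'
from prof import *
s=arm.sense();print(s['t'],np.round(s['position'],4),np.round(s['orientation'],4),np.round(s['force'],2),np.round(s['joint_vel'],3),s['opening'])
im,d=arm.capture('scene');cv2.imwrite('pics/s13f.png',im[:,:,::-1])
im,d=arm.capture('top');cv2.imwrite('pics/t13.png',im[:,:,::-1])
im,d=arm.capture('wrist');cv2.imwrite('pics/w13.png',cv2.resize(im[190:300,180:320,::-1],(700,550),interpolation=cv2.INTER_CUBIC))
prof(['pics/s13f.png'],lo=.19)
s=arm.sense();print(s['t'],np.round(s['position'],4),s['opening'])
E
```

```text
11.6 [ 0.5957 -0.0406  0.1515] [ 0.0181 -3.1327 -0.0083] [ 0.22  3.   -4.11] [ 0.002 -0.     0.001  0.    -0.001 -0.   ] 0.028686060726455197
pics/s13f.png 190:123 192:123 194:123 196:124 198:124 200:124 202:125 204:132 206:145 208:162 210:172 212:177 214:172 216:157 218:133 220:100 222:106 224:140 226:175 228:190 230:195 232:195 234:194 236:194 238:196
11.75 [ 0.5956 -0.0406  0.1515] 0.028737705398154914
```

View pics/w13.png

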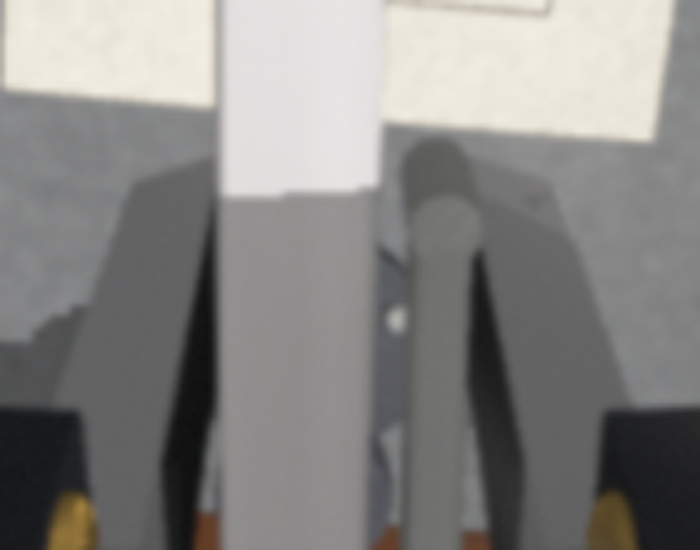

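View pics/s13f.png

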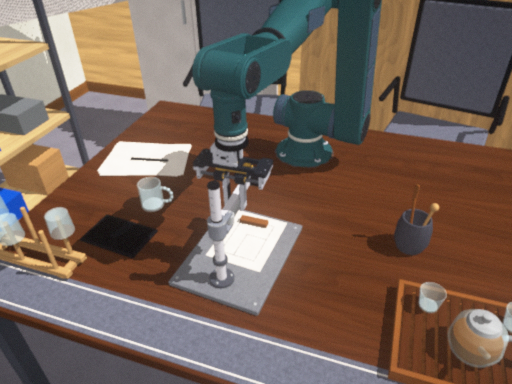

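```bash
python3 - <<'E'
from plant import arm
print(arm.hand_in())
s=arm.sense();print(s['t'],s['opening'],s['position'])
E
```

```text
the job is handed in; nothing more can be done
None
the job is handed in; nothing more can be done
```

The camera arm is at the tape with its lever shut, and the gripper is still holding it. I lifted it about 73 mm with the lever open on a light 8 N grip, then squeezed the lever shut there at 38 N. I handed in at about 11.8 s.

**Last checks**
- **Height:** in the scene camera the collar's top rim is at about 218.2 mm. The tape's centre measures about 217.6 mm there and about 218.5 mm in the top view.
- **Dip while shutting:** the rim dropped about 2 mm while the lever shut, still inside the band. I raised it back 1.5 mm and held.
- **Lever:** the wrist picture shows it lying parallel against the arm.
- **Hold:** the arm was steady, carrying about 4 N.
- **Surroundings:** the mug, pot, tablet and paperweight look unmoved in the last scene picture.

**What disagreed**
- **Fingertip position:** the fingertips appeared about 35 mm higher on the tool than the stated tip extent. My first closing therefore met only air above the bar. It touched nothing, so I reopened, went lower and gripped properly.
- **Final opening:** the jaws read 28.7 mm, slightly under the stated 30.5 mm. I put that down to the pads giving way under the squeeze.

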